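# Unload the tube warmer, break the lid stay, shut up and start decontamination

## Task

Unload the tube warmer: lift the retaining bar up out of its two brackets and lay it lengthwise in the aluminium pan, and lay every tube from the cradle down in the white tray. Once all the tubes are in the tray, break the locked lid stay by drawing its knuckle forward, lower the lid gently until it is fully shut, and then press the black plunger on the console right down to its stop and let it come up. Do not disturb the rack, the tip box or the bottle.

Things in the scene. Friction and masses are not known exactly. Their poses are not given: they have to be found in the camera images.
- warmer: Tube warmer, fixed: white open chamber, grey console on its right. Origin: bench level under the chamber's middle; x from front to back (hinge), y left, z up; yaw up to 0.12 rad. Chamber walls: outer x -0.11 to 0.13, y -0.145 to 0.145, 10 mm thick, tops at z 95 mm, floor z 45 mm. Console: y -0.245 to -0.145, top z 40 mm, with the stay and, at its front, the plunger.
- cradle (a point): Middle of the tube cradle, 70 mm above the bench, 20 mm in front of the warmer's origin. Tubes lie along x, axes at this height, at y -67.5, -22.5, 22.5 and 67.5 mm from here (some places empty), on two notched rails 8 mm thick at x +35 and -23 mm from here, nubs as high as the tubes' axes; 25 mm of space from tube axis to chamber floor.
- bracket_left (a point): Left one of the two open-topped aluminium brackets that hold the ends of the retaining bar: at the bar's centre line as seated (87 mm above the bench). Prongs in front and behind reach 13 mm above this point, slot 17 mm wide. The other is 232 mm to the right.
- lid (a joint): Opening angle of the lid (rad): 0 shut, 1.75 as found, leaning back 10 degrees, held by the locked stay. A flat white panel 215 mm from hinge to free edge, 290 mm wide, 10 mm thick, 0.4 kg. The hinge is stiff (0.55 N m of friction): with the stay broken the lid stays where it is left; 3 to 6 N at the free edge lowers it. It cannot be lowered while the stay is locked, nor shut with the bar in place.
- lid_hinge (a point): Middle of the lid's hinge line, at the underside of the lid: 100 mm above the bench, 110 mm behind the warmer's origin. The axis is along the warmer's y.
- lid_edge (a point): Middle of the lid's free edge, on its outer face (on top when shut, facing away from the robot when open); 215 mm from the hinge. Axes go with the lid: x from free edge to hinge, z out of the outer face.
- stay (a joint): Fold of the stay's knuckle (rad): -0.12 locked (just past straight, on its stop), 0 straight, growing as the knuckle is drawn forward (the warmer's -x); about 2.86 with the lid shut. The stay is a dark two-link steel strut beside the lid's right edge: lower link 81 mm from foot to knuckle, upper link 45 mm from knuckle to lid.
- knuckle (a point): Middle of the knuckle's handle: a black round pin, 14 mm in diameter, 60 mm long, along the warmer's y, sticking out right of the stay; this point is 50 mm right of the lid's edge, 24 mm from the pin's tip. Fixed on the lower link, it runs on a circle of 81 mm about stay_foot; drawn forward, over the top and down it lowers the lid. With the lid shut it is 77 mm in front of and 25 mm below stay_foot.
- stay_foot (a point): The stay's lower pivot on the console's bracket, 100 mm above the bench; this point is on the pivot's axis, in line with knuckle along the warmer's y.
- plunger_top (a point): Centre of the top of the plunger's head, a black mushroom head 34 mm in diameter on a steel stem, at the front of the console; 83 mm above the bench when up. It is pressed straight down.
- plunger (a joint): Travel of the spring plunger (m): 0 up, 0.014 at its stop; 2.4 N to start, 8 N at the stop; springs back when released.
- bar_grip (a point): Centre of the retaining bar's grip: a black block 22 x 22 x 24 mm on a thin stem, 41 mm above the bar's centre. Axes: y along the bar, z from bar to grip.
- bar_mid (a point): Centre of the retaining bar: an aluminium square bar 14 x 14 x 250 mm with its grip in the middle, 0.16 kg, lying across the tubes 1 to 3 mm above them. Axes: y along the bar, z from bar to grip.
- tray: White transport tray, loose, 190 (x) x 180 (y) x 28 mm, walls and floor 4 mm. Origin: centre of its underside.
- pan: Aluminium soak pan, dry, loose, 290 (x) x 120 (y) x 28 mm, walls and floor 4 mm; the bar fits lengthwise along its x. Origin: centre of its underside.
- rack: Bystander: white rack full of standing red-capped tubes, 90 x 160 x 95 mm, beyond the tray. Origin: centre of its underside.
- tipbox: Bystander: blue pipette tip box with clear lid, 89 x 124 x 66 mm, left of the robot, in front of the warmer. Origin: centre of its underside.
- bottle: Bystander: white bottle with a blue cap, 64 mm in diameter, 150 mm tall, left of the warmer. Origin: centre of its underside.
- tube1_mid (a point): Middle of sample tube 1 (None if absent): clear tube 16 mm in diameter with a hexagonal red cap 21 mm across corners and 20 mm long, 110 mm long over all, 25 g. Axes: x along the tube, the cap at -x, from 35 to 55 mm from this point.
- tube2_mid (a point): Middle of sample tube 2 (None if absent): clear tube 16 mm in diameter with a hexagonal red cap 21 mm across corners and 20 mm long, 110 mm long over all, 25 g. Axes: x along the tube, the cap at -x, from 35 to 55 mm from this point.
- tube3_mid (a point): Middle of sample tube 3 (None if absent): clear tube 16 mm in diameter with a hexagonal red cap 21 mm across corners and 20 mm long, 110 mm long over all, 25 g. Axes: x along the tube, the cap at -x, from 35 to 55 mm from this point.
- tube4_mid (a point): Middle of sample tube 4 (None if absent): clear tube 16 mm in diameter with a hexagonal red cap 21 mm across corners and 20 mm long, 110 mm long over all, 25 g. Axes: x along the tube, the cap at -x, from 35 to 55 mm from this point.

How it is judged:
On the way, in this order (a step that is already met when the one before it is completed fails the run):
1. the retaining bar is lifted clear of its brackets ((z of bar_mid in the frame of warmer above 0.11 m or horizontal distance between bar_mid and warmer above 0.2 m)), for 0.1 s.
2. every tube lies in the tray, the lid still open (x of tube1_mid in the frame of tray between -0.065 and 0.065 m and y of tube1_mid in the frame of tray between -0.085 and 0.085 m and z of tube1_mid in the frame of tray between 0 and 0.032 m and x of tube2_mid in the frame of tray between -0.065 and 0.065 m and y of tube2_mid in the frame of tray between -0.085 and 0.085 m and z of tube2_mid in the frame of tray between 0 and 0.032 m and x of tube3_mid in the frame of tray between -0.065 and 0.065 m and y of tube3_mid in the frame of tray between -0.085 and 0.085 m and z of tube3_mid in the frame of tray between 0 and 0.032 m and x of tube4_mid in the frame of tray between -0.065 and 0.065 m and y of tube4_mid in the frame of tray between -0.085 and 0.085 m and z of tube4_mid in the frame of tray between 0 and 0.032 m and value of joint lid above 1.2 rad), for 0.2 s.
3. the stay's knuckle is broken forward (value of joint stay above 0.4 rad), for 0.1 s.
4. the lid is shut (value of joint lid below 0.03 rad), for 0.2 s.
5. the plunger is pressed to its stop with the lid shut (value of joint lid below 0.03 rad and value of joint plunger above 0.0125 m), for 0.1 s.
At the end, for the whole second after the job is handed in: Each tube lies in the tray (middle within 65 mm in x, 85 mm in y of its centre, under 32 mm above its underside); bar in the pan (centre within 35 mm in x, 50 mm in y, under 32 mm up); lid shut (under 0.03 rad); plunger up (under 3 mm); all at rest (x of tube1_mid in the frame of tray between -0.065 and 0.065 m and y of tube1_mid in the frame of tray between -0.085 and 0.085 m and z of tube1_mid in the frame of tray between 0 and 0.032 m and x of tube2_mid in the frame of tray between -0.065 and 0.065 m and y of tube2_mid in the frame of tray between -0.085 and 0.085 m and z of tube2_mid in the frame of tray between 0 and 0.032 m and x of tube3_mid in the frame of tray between -0.065 and 0.065 m and y of tube3_mid in the frame of tray between -0.085 and 0.085 m and z of tube3_mid in the frame of tray between 0 and 0.032 m and x of tube4_mid in the frame of tray between -0.065 and 0.065 m and y of tube4_mid in the frame of tray between -0.085 and 0.085 m and z of tube4_mid in the frame of tray between 0 and 0.032 m and x of bar_mid in the frame of pan between -0.035 and 0.035 m and y of bar_mid in the frame of pan between -0.05 and 0.05 m and z of bar_mid in the frame of pan between 0 and 0.032 m and linear speed of each of tube1, tube2, tube3, tube4, bar, tray, pan below 0.03 m/s and value of joint lid below 0.03 rad and value of joint plunger below 0.003 m); the robot touches nothing.
It fails at once if the lid is slammed (closing faster than 1.8 rad/s, 0.39 m/s at its free edge) (velocity of joint lid below -1.8 rad/s).
It fails at once if the tube rack is shifted more than 40 mm or tipped (distance of rack from where it was at the start of the episode above 0.04 m or angle between rack's own z axis and vertical above 0.4 rad).
It fails at once if the tip box is shifted more than 40 mm or tipped (distance of tipbox from where it was at the start of the episode above 0.04 m or angle between tipbox's own z axis and vertical above 0.4 rad).
It fails at once if the bottle is shifted more than 40 mm or tipped (distance of bottle from where it was at the start of the episode above 0.04 m or angle between bottle's own z axis and vertical above 0.4 rad).
Of tube1, tube2, tube3, tube4 only 2 to 4 are there at a start; the rules pass over those that are not, and their reading is None.
At some moment in a run one of tray, pan may be knocked a few centimetres aside while the robot is not near it.
Once in a run the grip may slacken for a moment while it holds something.
It also fails if it takes over 210 s, if anything falls off the work surface, if the arm or the gripper's body presses on something with over 40 N, if the wrist force passes 120 N, or if a joint passes its speed limit or range.

## Robot

A 6-joint arm with a two-finger parallel gripper is mounted at the origin on the work surface. World frame = base frame: x ahead of the robot, y to its left, z up, the work surface at z = 0. Lengths are in m, angles in rad, forces in N, time in s.
With the tool pointing down it reaches from about 0.35 to 1 m from the base axis. Payload 7.1 kg.
Tool frame: the origin (TCP) lies at the very end of the fingers, on their centre line; the grasp point (between the pads) lies 19 mm behind it; z points along the fingers, y is the direction in which the jaws open and shut (so a half turn about z gives the same grasp; the last joint's range is limited). The gripper opens to 85 mm and grips with 20 to 120 N. Pads are 22 mm wide; open, the fingers measure 114 mm over their backs; the gripper's body (76 mm by 85 mm) begins 54 mm behind the grasp point. The pads swing forward as they close: fully open they stand 13 mm farther back than shut.
Start: joints at [-1.28, 0.423, 1.63, -0, 1.089, -0.019], TCP at [0.191, -0.595, 0.231] pointing down, gripper open.
Joint ranges: [-3, 3], [-0.9, 2.11], [0.09, 2.58], [-1.31, 4.45], [0.11, 2.69], [-2.54, 2.54]. Speed limits (rad/s): [2.39, 2.39, 3.01, 3.14, 3.14, 3.14].

## Interface

Orientations are given as a unit quaternion [w, x, y, z].
In Python, from plant import bot gives the robot as it stands. The module is installed in compiled form; this text tells all that it offers.
- The arm moves only by the tool carry_out, never from a script. Its argument "deltas" is a list that holds one entry, the list of rows, each a list of 7 numbers: the finger opening in m, from 0 to 0.0854, then the shift along the tool's x, y, z in m, then the turn, a rotation vector about the tool's x, y, z in rad. A call has 1 to 8 rows; each row is the pose to reach, as a shift and turn from the pose commanded when the call began, along the tool's axes at that moment; what a row does not reach only later rows make up. A row lasts 1/12 s, in which the tool goes at most 41.7 mm and 7.16 degrees, less where a joint would pass 70% of its speed; a pose out of reach is approached as far as the arm can. A call with a gripper value outside its range is refused whole. The fingers move at their own pace and stop on an object; "squeeze" is the grip in N (left out, the last holds). Time passes only in rows, so rows that repeat a pose let the fingers close. It gives the time, the measured TCP pose, the force and the opening at its end, in the units of the state.
- bot.read_state(): the state, without advancing time (a new reading comes with each control period).
- bot.read_camera(name): name is "scene" or "top"; returns a dict with "img" (400x640x3 uint8, red, green, blue), "range_z" (400x640 float32, m along the optical axis (not along the pixel's ray), 0 where there is no reading), "camera_matrix" (3x3 intrinsics, pixels), "distortion" ([k1, k2, p1, p2, k3] as OpenCV has them; the pictures are not rectified), "extrinsics" (4x4, takes a point from world to camera coordinates). Camera axes: x right, y down, z forward; pixel columns grow to the right and rows downward; lengths in m; the calibration is good to about 2 mm. A picture is of the moment at which its call begins.
- bot.finish_job(): hands the job in, once; it reports no verdict.
The state is a dict: "time": time; "q": joint angles; "joint_velocities": joint speeds; "tau": joint torques, N m; "eef_pos": TCP position; "tcp_rot": TCP orientation; "contact_force": force on the tool from outside, world axes, zero at the start; "moment": the same for the moment, N m; "finger_gap": finger opening in m.
Only numpy, scipy, OpenCV 4.12 (cv2) and the standard library are available. Lean on these libraries where they do the work, as an engineer would, in place of code of your own. Each camera call takes 0.05 s, during which the arm holds its last target. There are 200 camera calls.

## Working session

There is one attempt and no reset: what is moved stays moved. The work goes in short steps, Python scripts to look and compute and a tool call to move; the robot and the scene stay as the last step left them, time stands still between calls to the robot, and variables do not carry over. Pictures are saved under pics/ and viewed, about 12 in all and at most 16, crops included, and the job is handed in when it is done.

Besides the shell and the picture viewer there is one more tool, called after "Call:" in YAML: its name, and indented under it one key for each argument. carry_out: Moves the arm, as the interface text tells. Its arguments: {"type":"object","properties":{"deltas":{"type":"array","items":{"type":"array","items":{"type":"array","items":{"type":"number"}}}},"squeeze":{"type":"number"}},"required":["deltas"]}

```bash
mkdir -p pics; cat > h.py <<'E'
import numpy as np, cv2
from plant import bot
from scipy.spatial.transform import Rotation as R
def cam(n,save=None):
    c=bot.read_camera(n)
    if save: cv2.imwrite('pics/'+save+'.png',c['img'][:,:,::-1])
    return c
def world(c,uv,z=None):
    """pixels -> world points: by range, or on plane z"""
    uv=np.atleast_2d(np.array(uv,float)); E=np.array(c['extrinsics'])
    n=cv2.undistortPoints(uv[:,None],np.array(c['camera_matrix']),np.array(c['distortion']))[:,0]
    r=np.c_[n,np.ones(len(n))]
    if z is None:
        d=c['range_z'][uv[:,1].round().astype(int),uv[:,0].round().astype(int)]
        return (r*d[:,None]-E[:3,3])@E[:3,:3]
    o=-E[:3,:3].T@E[:3,3]; d=r@E[:3,:3]
    return o+d*((z-o[2])/d[:,2])[:,None]
def grid(c):
    v,u=np.mgrid[0:400,0:640]
    return world(c,np.c_[u.ravel(),v.ravel()]).reshape(400,640,3)
def st():
    s=bot.read_state(); q=np.array(s['tcp_rot']); M=R.from_quat(np.roll(q,-1)).as_matrix()
    return s,np.array(s['eef_pos']),M
E
python3 - <<'E'
from h import *
s,p,M=st(); print({k:np.round(v,3) for k,v in s.items()}); print(M.round(3))
for n in('scene','top'):
    c=cam(n,n+'0'); E=np.array(c['extrinsics']); print(n,(-E[:3,:3].T@E[:3,3]).round(3),E[2,:3].round(2), c['camera_matrix'])
E
```

```text
{'time': np.float64(0.0), 'q': array([-1.28 ,  0.424,  1.631, -0.   ,  1.089, -0.019]), 'joint_velocities': array([ 0.   ,  0.001, -0.   , -0.   , -0.   ,  0.   ]), 'tau': array([-0.0000e+00, -5.5739e+01, -2.8174e+01, -0.0000e+00,  7.0000e-03,
        0.0000e+00]), 'eef_pos': array([ 0.19 , -0.595,  0.231]), 'tcp_rot': array([-0.001,  0.988,  0.154, -0.   ]), 'contact_force': array([ 0.054, -0.202,  0.054]), 'moment': array([ 0.005, -0.024, -0.011]), 'finger_gap': np.float64(0.086)}
[[ 0.952  0.305 -0.   ]
 [ 0.305 -0.952  0.002]
 [ 0.    -0.002 -1.   ]]
scene [1.006 0.687 1.158] [-0.36 -0.52 -0.77] [[448.82484438   0.         318.66991334]
 [  0.         448.82484438 198.12965837]
 [  0.           0.           1.        ]]
top [0.337 0.041 1.383] [ 0.18  0.01 -0.98] [[449.55297266   0.         320.16911358]
 [  0.         449.55297266 202.44416154]
 [  0.           0.           1.        ]]
```

View pics/scene0.png

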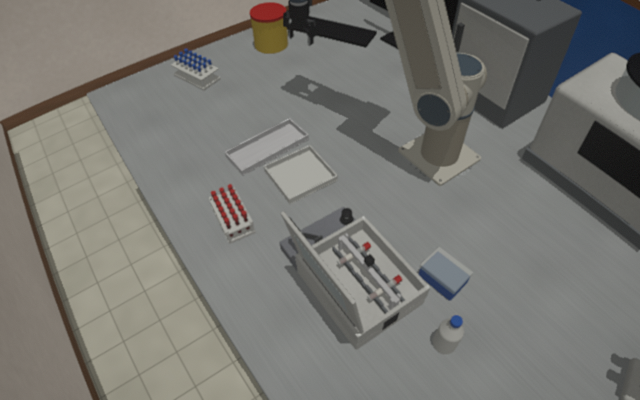

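View pics/top0.png

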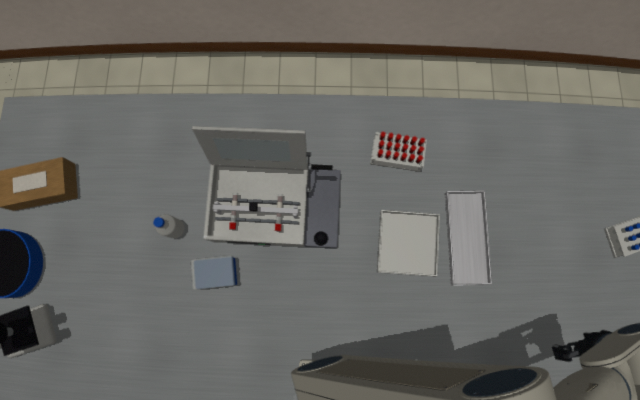

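The top view shows the warmer near (258,205), with the bar grip at (253,206) and two red caps at (233,226) and (278,227). The plunger is at (321,238), the knuckle pin at (322,167), the tray at (408,243) and the pan at (469,238). The rack, tip box and bottle are all clear of these.

```bash
cat > m.py <<'E'
from h import *
def blobs(m,n=3,amin=8):
    k,l,s,ce=cv2.connectedComponentsWithStats(m.astype(np.uint8))
    o=sorted(range(1,k),key=lambda i:-s[i,4])[:n]
    return [(l==i,s[i,4]) for i in o if s[i,4]>=amin]
def rect(G,m):
    P=G[m][:,:2]; (cx,cy),(w,h),a=cv2.minAreaRect(P.astype(np.float32)); return np.round([cx,cy,w,h,a],4)
E
python3 - <<'E'
from m import *
c=cam('top'); G=grid(c); I=c['img'].astype(int); r,g,b=I[...,0],I[...,1],I[...,2]
np.set_printoptions(suppress=True,precision=4)
X,Y,Z=G[...,0],G[...,1],G[...,2]
reg=(X>0.25)&(X<1.05)&(Y>-.6)&(Y<.6)&(c['range_z']>0)
# chamber walls top
m=reg&(abs(Z-.095)<.006)
for bm,a in blobs(m,3,50): print('z95',a,rect(G,bm))
for bm,a in blobs(reg&(abs(Z-.026)<.006),6,30): print('z28',a,rect(G,bm))
for bm,a in blobs(reg&(Z>.008)&(Z<.035),6,100): print('low',a,rect(G,bm),np.median(Z[bm]))
for bm,a in blobs(reg&(r>110)&(g<60)&(b<60)&(X<.75),6,8): 
    ys,xs=np.nonzero(bm); print('cap',a,xs.mean(),ys.mean(),G[bm].mean(0), world(c,[[xs.mean(),ys.mean()]],.078))
dark=reg&(r<45)&(g<45)&(b<45)
for bm,a in blobs(dark,8,12):
    ys,xs=np.nonzero(bm); print('dark',a,xs.mean(),ys.mean(),np.median(G[bm],0))
# bar: z~94 within chamber
cv2.imwrite('pics/crop1.png',cv2.resize(c['img'][110:260,180:350,::-1],None,fx=4,fy=4,interpolation=2))
E
```

```text
z95 862 [ 0.5614  0.243   0.2953  0.2242 88.4197]
z95 209 [0.5402 0.1795 0.0268 0.1147 2.1547]
z95 188 [0.55   0.318  0.0271 0.1099 1.1731]
z28 236 [ 0.4157 -0.4041  0.1557  0.1227  2.8925]
z28 190 [ 0.555  -0.3988  0.1457  0.1249  3.3723]
z28 94 [ 0.3781 -0.257   0.0605  0.1306 28.746 ]
z28 65 [ 0.5426 -0.1466  0.0445  0.0895 41.3957]
z28 64 [ 0.4008 -0.1303  0.0994  0.0505 33.1891]
z28 63 [ 0.5052 -0.305   0.0967  0.0206  7.3192]
low 737 [ 0.4831 -0.402   0.2903  0.126   3.0262] 0.02324495185925279
low 495 [ 0.4618 -0.2148  0.1839  0.1911 86.753 ] 0.02494730738559209
low 160 [ 0.7064 -0.1785  0.1567  0.0122 82.6776] 0.011755969277224549
cap 30 277.1666666666667 226.53333333333333 [0.4969 0.1801 0.0774] [[0.4969 0.18   0.078 ]]
cap 28 231.92857142857142 225.32142857142858 [0.4975 0.3139 0.0775] [[0.4975 0.3138 0.078 ]]
cap 18 413.05555555555554 147.0 [ 0.7425 -0.2192  0.094 ] [[ 0.7475 -0.2225  0.078 ]]
cap 16 420.875 148.3125 [ 0.7386 -0.2425  0.0953] [[ 0.744  -0.2463  0.078 ]]
cap 16 404.0625 154.875 [ 0.7173 -0.1917  0.094 ] [[ 0.722  -0.1945  0.078 ]]
cap 16 412.25 156.0 [ 0.7145 -0.2163  0.0937] [[ 0.7191 -0.2194  0.078 ]]
dark 148 320.44594594594594 238.11486486486487 [0.4657 0.0537 0.0793]
dark 97 321.0618556701031 167.09278350515464 [0.6553 0.0545 0.1664]
dark 64 253.0625 205.9375 [0.546  0.2448 0.1386]
dark 40 634.525 325.875 [ 0.2519 -0.5846  0.5209]
dark 30 244.4 242.53333333333333 [0.449  0.2791 0.0626]
```

View pics/crop1.png

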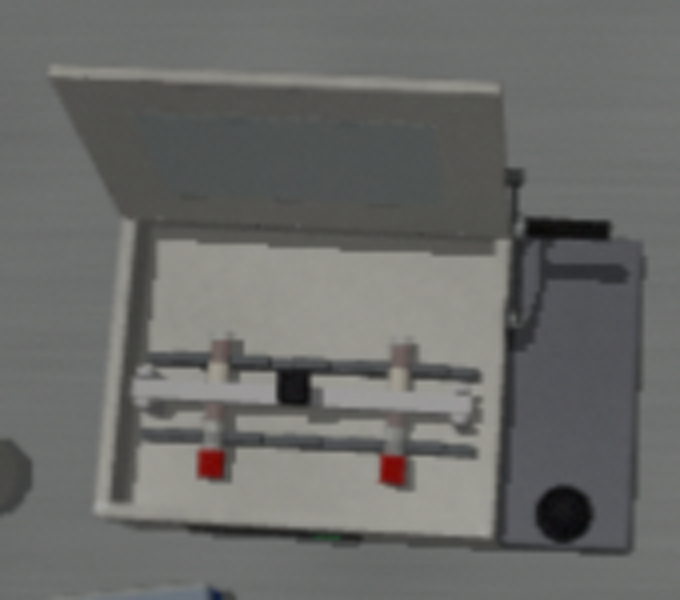

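The close-up shows two tubes only, in the outer places (caps at crop (210,465) and (392,468)). The bar is seated with its grip at (293,388), and the stay is locked.

```bash
python3 - <<'E'
from m import *
np.set_printoptions(suppress=True,precision=4)
c=cam('top'); G=grid(c); I=c['img'].astype(int); X,Y,Z=G[...,0],G[...,1],G[...,2]
f=lambda a,z: world(c,[[180+(a[0]-1.5)/4,110+(a[1]-1.5)/4]],z)[0]
for n,a,z in [('rimFL',(95,514),.095),('rimFR',(497,539),.095),('rimBL',(124,218),.1),('rimBR',(510,238),.1),('barL',(135,388),.094),('barR',(470,405),.094),('grip',(293,388),.14),('capL',(210,465),.079),('capR',(392,468),.079),('plng',(563,514),.083),('pinL',(527,229),.17),('pinR',(610,231),.17),('conFR',(630,552),.04),('conFL',(500,545),.04),('foot',(515,320),.1)]: print(n,f(a,z))
dark=(I.max(2)<45)
m=dark&(abs(X-.655)<.03)&(Z>.15)&(abs(Y-.05)<.05); P=G[m]; print('pin',len(P),np.percentile(P,[2,50,98],axis=0))
m=dark&(abs(X-.546)<.03)&(Z>.125)&(abs(Y-.245)<.03); P=G[m]; print('grip',len(P),np.percentile(P,[2,50,98],axis=0))
m=dark&(abs(X-.466)<.03)&(Z>.07)&(abs(Y-.053)<.03); P=G[m]; print('plng',len(P),np.percentile(P,[2,50,98],axis=0))
m=(Z>.088)&(Z<.099)&(abs(X-.546)<.03)&(Y>.13)&(Y<.36); P=G[m][:,:2]; print('bar',cv2.fitLine(P.astype(np.float32),cv2.DIST_HUBER,0,.01,.01).ravel(),len(P))
m=(Z>.15)&(X>.65)&(Y>.09)&(Y<.4)&(I.min(2)>70); P=G[m]
A=np.c_[P[:,1],P[:,2],np.ones(len(P))]; k=np.linalg.lstsq(A,P[:,0],rcond=None)[0]; print('lid x=',k,'hinge x mid',k@[.243,.1,1], P.max(0),P.min(0))
E
```

```text
rimFL [0.456  0.3922 0.095 ]
rimFR [0.4449 0.0996 0.095 ]
rimBL [0.6764 0.3838 0.1   ]
rimBR [0.6659 0.0959 0.1   ]
barL [0.5494 0.3686 0.094 ]
barR [0.5419 0.1219 0.094 ]
grip [0.5441 0.2442 0.14  ]
capL [0.4957 0.3129 0.079 ]
capR [0.4965 0.1786 0.079 ]
plng [0.4651 0.0528 0.083 ]
pinL [0.6546 0.0813 0.17  ]
pinR [0.6543 0.0235 0.17  ]
conFR [0.4419 0.0026 0.04  ]
conFL [0.4451 0.0997 0.04  ]
foot [0.6043 0.0906 0.1   ]
pin 101 [[0.6447 0.0266 0.1551]
 [0.6553 0.0546 0.1666]
 [0.6796 0.0903 0.1987]]
grip 56 [[0.5348 0.2353 0.1308]
 [0.5444 0.244  0.1391]
 [0.555  0.2532 0.145 ]]
plng 102 [[0.4544 0.0365 0.0736]
 [0.4687 0.0511 0.0813]
 [0.4837 0.0657 0.0868]]
bar [0.0306 0.9995 0.5459 0.246 ] 347
lid x= [0.0291 0.1942 0.6428] hinge x mid 0.6693100350778842 [0.7212 0.3865 0.3168] [0.6552 0.0908 0.15  ]
```

```bash
cat > plan.py <<'E'
import sys; from h import *
# args: groups x,y,z,yaw(,tilt-free) ; prints tool-frame shift and turn from present pose, tool down
s,p,M=st(); print('t',round(float(s['time']),2),'p',p.round(4),'F',np.round(s['contact_force'],1),'gap',round(float(s['finger_gap']),4),'yaw',round(float(np.arctan2(M[1,0],M[0,0])),4))
for a in sys.argv[1:]:
    x,y,z,w=map(float,a.split(',')); T=R.from_euler('z',w).as_matrix()@np.diag([1,-1,-1.])
    print((M.T@(np.array([x,y,z])-p)).round(4),R.from_matrix(M.T@T).as_rotvec().round(4), 'rows>=',round(np.linalg.norm([x,y,z]-p)/.0417,1))
E
python3 plan.py .5445,.2445,.22,-.03
```

```text
t 0.2 p [ 0.1905 -0.5949  0.2308] F [-0.2 -0.9  0.3] gap 0.0857 yaw 0.3098
[ 0.593  -0.6915  0.0115] [-1.000e-03  1.000e-04  3.398e-01] rows>= 21.8
```

Call:
carry_out:
  deltas:
    - [[0.08,0.593,-0.6915,0.01,0,0,0],[0.08,0.593,-0.6915,0.01,0,0,0],[0.08,0.593,-0.6915,0.01,0,0,0],[0.08,0.593,-0.6915,0.01,0,0,0],[0.08,0.593,-0.6915,0.01,0,0,0],[0.08,0.593,-0.6915,0.01,0,0,0],[0.08,0.593,-0.6915,0.01,0,0,0],[0.08,0.593,-0.6915,0.01,0,0,0]]
  squeeze: 60

```text
time: 0.87
eef_pos: [0.3203, -0.2863, 0.2277]
tcp_rot: [0.0, 0.988, 0.154, 0.0]
contact_force: [0.2, 0.0, -0.2]
finger_gap: 0.0805
```

```bash
python3 plan.py .5445,.2445,.22,-.03
```

```text
t 0.87 p [ 0.3203 -0.2863  0.2277] F [ 0.2  0.  -0.2] gap 0.0805 yaw 0.3091
[ 0.3751 -0.4374  0.0077] [ 2.000e-04 -2.000e-04  3.391e-01] rows>= 13.8
```

Call:
carry_out:
  deltas:
    - [[0.08,0.375,-0.4375,0.008,0,0,0.34],[0.08,0.375,-0.4375,0.008,0,0,0.34],[0.08,0.375,-0.4375,0.008,0,0,0.34],[0.08,0.375,-0.4375,0.008,0,0,0.34],[0.08,0.375,-0.4375,0.008,0,0,0.34],[0.08,0.375,-0.4375,0.008,0,0,0.34],[0.08,0.375,-0.4375,0.008,0,0,0.34],[0.08,0.375,-0.4375,0.008,0,0,0.34]]

```text
time: 1.53
eef_pos: [0.4419, 0.0011, 0.2235]
tcp_rot: [0.0, 1.0, -0.015, 0.0]
contact_force: [1.3, -0.4, -0.4]
finger_gap: 0.0798
```

```bash
python3 plan.py .5445,.2445,.22,-.03 .5445,.2445,.109,-.03
```

```text
t 1.53 p [0.4419 0.0011 0.2235] F [ 1.3 -0.4 -0.4] gap 0.0798 yaw -0.0301
[ 0.0953 -0.2464  0.0035] [ 0.0001 -0.0005 -0.0001] rows>= 6.3
[ 0.0952 -0.2464  0.1145] [ 0.0001 -0.0005 -0.0001] rows>= 6.9
```

Call:
carry_out:
  deltas:
    - [[0.06,0.095,-0.246,0.0,0,0,0],[0.06,0.095,-0.246,0.0,0,0,0],[0.06,0.095,-0.246,0.0,0,0,0],[0.06,0.095,-0.246,0.0,0,0,0],[0.06,0.095,-0.246,0.0,0,0,0],[0.06,0.095,-0.246,0.0,0,0,0],[0.06,0.095,-0.246,0.02,0,0,0],[0.06,0.095,-0.246,0.04,0,0,0]]

```text
time: 2.2
eef_pos: [0.5462, 0.2461, 0.1838]
tcp_rot: [-0.001, 1.0, -0.013, 0.002]
contact_force: [-0.6, -0.1, 0.7]
finger_gap: 0.0599
```

```bash
python3 plan.py .5445,.2445,.109,-.03; python3 - <<'E'
from m import *
c=cam('top','t2')
E
python3 -c "
import cv2;i=cv2.imread('pics/t2.png');cv2.imwrite('pics/t2c.png',cv2.resize(i[110:260,180:350],None,fx=4,fy=4))"
```

```text
t 2.2 p [0.5462 0.2461 0.1838] F [-0.6 -0.1  0.7] gap 0.0599 yaw -0.0269
[-0.002   0.0019  0.0748] [-0.0026 -0.0044  0.0031] rows>= 1.8
```

View pics/t2c.png

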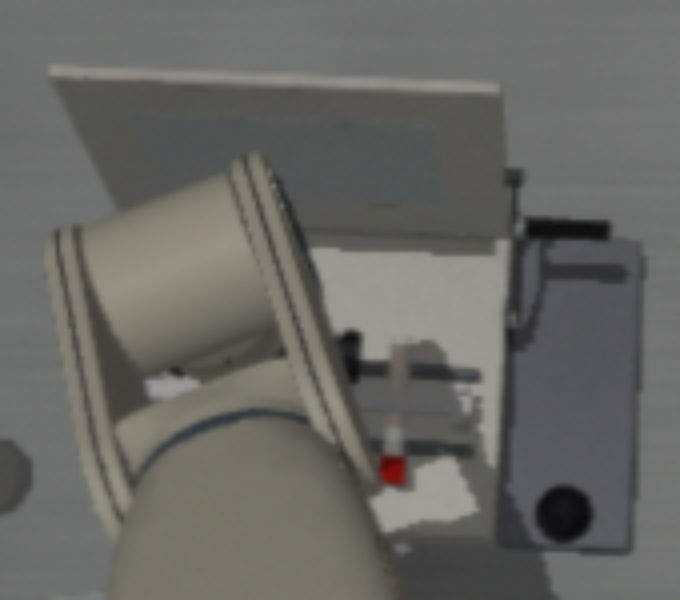

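The arm hides the grip from above, so I'll rely on the measured pose. Descending and closing.

Call:
carry_out:
  deltas:
    - [[0.06,0,0.001,0.03,0,0,0],[0.06,0,0.001,0.06,0,0,0],[0.06,0,0.001,0.073,0,0,0],[0.06,0,0.001,0.073,0,0,0],[0.0,0,0.001,0.073,0,0,0],[0.0,0,0.001,0.073,0,0,0],[0.0,0,0.001,0.073,0,0,0],[0.0,0,0.001,0.073,0,0,0]]

```text
time: 2.92
eef_pos: [0.5454, 0.2416, 0.1126]
tcp_rot: [-0.001, 1.0, -0.015, 0.002]
contact_force: [-0.5, 0.5, 5.6]
finger_gap: 0.0213
```

Call:
carry_out:
  deltas:
    - [[0.0,0,0,0,0,0,0],[0.0,0,0,0,0,0,0],[0.0,0,0,0,0,0,0],[0.0,0,0,0,0,0,0]]

```text
time: 3.25
eef_pos: [0.5454, 0.2416, 0.1126]
tcp_rot: [-0.001, 1.0, -0.015, 0.002]
contact_force: [0.1, 0.5, 6.9]
finger_gap: 0.0214
```

Call:
carry_out:
  deltas:
    - [[0.0,0,0,-0.01,0,0,0],[0.0,0,0,-0.03,0,0,0],[0.0,0,0,-0.05,0,0,0],[0.0,0,0,-0.075,0,0,0],[0.0,0,0,-0.1,0,0,0],[0.0,0,0,-0.12,0,0,0],[0.0,0,0,-0.12,0,0,0],[0.0,0,0,-0.12,0,0,0]]

```text
time: 3.92
eef_pos: [0.5444, 0.2411, 0.232]
tcp_rot: [-0.001, 1.0, -0.015, 0.001]
contact_force: [0.5, -0.4, -0.9]
finger_gap: 0.0211
```

```bash
python3 plan.py .42,.05,.235,-.03 .42,-.30,.22,.8
```

```text
t 3.92 p [0.5444 0.2411 0.232 ] F [ 0.5 -0.4 -0.9] gap 0.0211 yaw -0.0302
[-0.1186  0.1948 -0.0035] [-0.0012 -0.0028 -0.0002] rows>= 5.5
[-0.108   0.5446  0.0111] [ 1.000e-04 -3.100e-03 -8.302e-01] rows>= 13.3
```

Call:
carry_out:
  deltas:
    - [[0.0,-0.02,0.03,-0.005,0,0,0],[0.0,-0.04,0.065,-0.005,0,0,0],[0.0,-0.06,0.1,-0.005,0,0,-0.1],[0.0,-0.08,0.135,-0.005,0,0,-0.2],[0.0,-0.1,0.17,0,0,0,-0.3],[0.0,-0.12,0.205,0,0,0,-0.4],[0.0,-0.13,0.24,0,0,0,-0.5],[0.0,-0.13,0.275,0,0,0,-0.6]]

```text
time: 4.58
eef_pos: [0.4014, -0.0304, 0.2288]
tcp_rot: [-0.001, 0.959, 0.283, -0.002]
contact_force: [0.1, 0.2, -2.1]
finger_gap: 0.0212
```

```bash
python3 plan.py .45,-.30,.22,1.594 .4831,-.402,.20,1.594
```

```text
t 4.58 p [ 0.4014 -0.0304  0.2288] F [ 0.1  0.2 -2.1] gap 0.0212 yaw 0.574
[-0.1056  0.2528  0.0085] [-0.0046  0.0019 -1.02  ] rows>= 6.6
[-0.1331  0.3565  0.0283] [-0.0046  0.0019 -1.02  ] rows>= 9.2
```

Call:
carry_out:
  deltas:
    - [[0.0,-0.015,0.035,0.003,0,0,-0.11],[0.0,-0.03,0.07,0.005,0,0,-0.22],[0.0,-0.045,0.105,0.01,0,0,-0.33],[0.0,-0.06,0.145,0.01,0,0,-0.44],[0.0,-0.075,0.185,0.015,0,0,-0.55],[0.0,-0.09,0.225,0.02,0,0,-0.66],[0.0,-0.105,0.265,0.02,0,0,-0.77],[0.0,-0.115,0.295,0.02,0,0,-0.88]]

```text
time: 5.25
eef_pos: [0.4645, -0.3345, 0.2083]
tcp_rot: [-0.002, 0.747, 0.664, -0.0]
contact_force: [2.2, 0.2, -1.0]
finger_gap: 0.0214
```

```bash
python3 - <<'E'
from m import *
for n in ('top','scene'):
    c=cam(n,n+'3'); G=grid(c); X,Y,Z=G[...,0],G[...,1],G[...,2]; reg=(X>.25)&(X<.68)&(Y>-.6)&(Y<-.1)
    for bm,a in blobs(reg&(Z>.008)&(Z<.035),3,100): print(n,a,rect(G,bm))
E
python3 plan.py .4831,-.402,.16,1.594
```

```text
top 496 [ 0.4617 -0.2146  0.1833  0.1916 86.3634]
top 378 [ 0.4911 -0.4001  0.276   0.1244  2.0027]
scene 815 [ 0.4826 -0.4029  0.2902  0.1322  2.1101]
scene 687 [ 0.4635 -0.2161  0.1882  0.1937 86.6407]
t 5.35 p [ 0.4664 -0.3383  0.2089] F [ 0.7  0.  -2.5] gap 0.0215 yaw 1.4488
[-0.0611  0.0243  0.049 ] [ 0.0002  0.0014 -0.1452] rows>= 2.0
```

View pics/scene3.png

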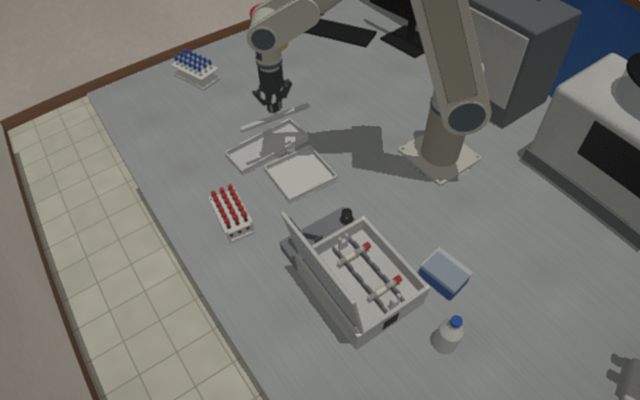

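The scene view shows the bar held level near (275,118), just short of the pan at (268,147), and both tubes still in the cradle.

Call:
carry_out:
  deltas:
    - [[0.0,-0.03,0.012,0.01,0,0,-0.07],[0.0,-0.061,0.024,0.02,0,0,-0.14],[0.0,-0.061,0.024,0.03,0,0,-0.14],[0.0,-0.061,0.024,0.06,0,0,-0.14],[0.0,-0.061,0.024,0.09,0,0,-0.14],[0.0,-0.061,0.024,0.12,0,0,-0.14],[0.0,-0.061,0.024,0.14,0,0,-0.14],[0.0,-0.061,0.024,0.15,0,0,-0.14]]

```text
time: 6.02
eef_pos: [0.4796, -0.394, 0.056]
tcp_rot: [-0.004, 0.701, 0.713, -0.0]
contact_force: [0.3, 0.0, -1.1]
finger_gap: 0.0211
```

```bash
python3 plan.py .483,-.4025,.039,1.594;  python3 - <<'E'
from m import *
for n in ('scene',):
    c=cam(n,n+'4'); G=grid(c); X,Y,Z=G[...,0],G[...,1],G[...,2]; reg=(X>.25)&(X<.68)&(Y>-.6)&(Y<-.1)
    for bm,a in blobs(reg&(Z>.008)&(Z<.035),3,100): print(n,a,rect(G,bm))
    cv2.imwrite('pics/s4c.png',cv2.resize(c['img'][90:220,200:360,::-1],None,fx=4,fy=4))
E
```

```text
t 6.02 p [ 0.4796 -0.394   0.056 ] F [ 0.3  0.  -1.1] gap 0.0211 yaw 1.5876
[-0.0087  0.0033  0.0169] [-0.0057 -0.0051 -0.0064] rows>= 0.5
scene 876 [ 0.4827 -0.4104  0.2911  0.1487  2.122 ]
scene 706 [ 0.4642 -0.2147  0.1893  0.1916 86.1281]
```

View pics/s4c.png

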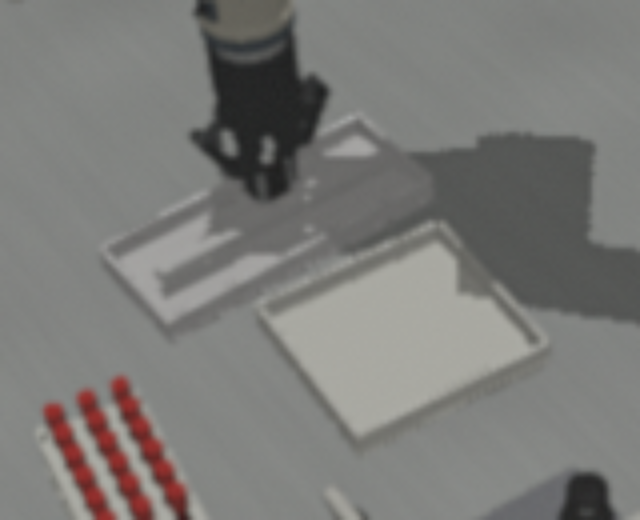

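The bar is over the pan and well inside its walls. Lowering and releasing.

Call:
carry_out:
  deltas:
    - [[0.0,-0.004,0.002,0.008,0,0,0],[0.0,-0.008,0.003,0.014,0,0,0],[0.0,-0.008,0.003,0.018,0,0,0],[0.0,-0.008,0.003,0.018,0,0,0],[0.0,-0.008,0.003,0.018,0,0,0]]

```text
time: 6.48
eef_pos: [0.4857, -0.4049, 0.043]
tcp_rot: [0.0, 0.701, 0.713, 0.0]
contact_force: [0.0, -0.4, -2.1]
finger_gap: 0.021
```

Call:
carry_out:
  deltas:
    - [[0.05,0,0,0,0,0,0],[0.05,0,0,0,0,0,0],[0.05,0,0,0,0,0,0],[0.05,0,0,-0.02,0,0,0],[0.05,0,0,-0.05,0,0,0],[0.05,0,0,-0.09,0,0,0],[0.05,0,0,-0.13,0,0,0],[0.05,0,0,-0.17,0,0,0]]

```text
time: 7.15
eef_pos: [0.4852, -0.4043, 0.2144]
tcp_rot: [-0.0, 0.701, 0.713, 0.0]
contact_force: [0.3, -0.3, -0.0]
finger_gap: 0.0499
```

```bash
python3 plan.py .40,-.15,.20,.8 .543,.179,.20,-.03
```

```text
t 7.15 p [ 0.4852 -0.4043  0.2144] F [ 0.3 -0.3 -0. ] gap 0.0499 yaw 1.5883
[ 0.2558 -0.0807  0.0145] [-1.000e-04 -1.000e-04  7.883e-01] rows>= 6.4
[0.5822 0.068  0.0145] [-2.0000e-04 -0.0000e+00  1.6183e+00] rows>= 14.1
```

Call:
carry_out:
  deltas:
    - [[0.05,0.035,-0.011,0,0,0,0.11],[0.05,0.07,-0.022,0,0,0,0.22],[0.05,0.105,-0.033,0,0,0,0.33],[0.05,0.14,-0.044,0,0,0,0.44],[0.05,0.175,-0.055,0,0,0,0.55],[0.05,0.21,-0.066,0,0,0,0.66],[0.05,0.24,-0.077,0,0,0,0.77],[0.05,0.27,-0.08,0,0,0,0.88]]

```text
time: 7.82
eef_pos: [0.3988, -0.1344, 0.2127]
tcp_rot: [-0.0, 0.939, 0.344, -0.0]
contact_force: [0.8, 0.0, 0.0]
finger_gap: 0.0499
```

```bash
python3 - <<'E'
from m import *
c=cam('scene'); G=grid(c); X,Y,Z=G[...,0],G[...,1],G[...,2]; reg=(X>.25)&(X<.68)&(Y>-.6)&(Y<-.1)
for bm,a in blobs(reg&(Z>.012)&(Z<.035),2,100): print(a,rect(G,bm))
b=reg&(Y<-.33)
print('hi in pan',rect(G,b&(Z>.03)&(Z<.12)),np.percentile(Z[b&(Z>.03)&(Z<.12)],[50,98]), (b&(Z>.03)&(Z<.12)).sum())
cv2.imwrite('pics/s5c.png',cv2.resize(c['img'][90:220,200:360,::-1],None,fx=4,fy=4))
E
python3 plan.py .543,.179,.20,-.03
```

```text
666 [ 0.4816 -0.4029  0.2928  0.1303  2.1679]
598 [ 0.4635 -0.2155  0.1891  0.1928 86.4013]
hi in pan [ 0.4836 -0.3985  0.2876  0.1223  2.4303] [0.04470199 0.06649736] 107
t 7.87 p [ 0.3978 -0.1308  0.2123] F [-2.3  1.4 -0.8] gap 0.05 yaw 0.6922
[ 0.3095 -0.1458  0.0128] [-0.003   0.001   0.7222] rows>= 8.2
```

View pics/s5c.png

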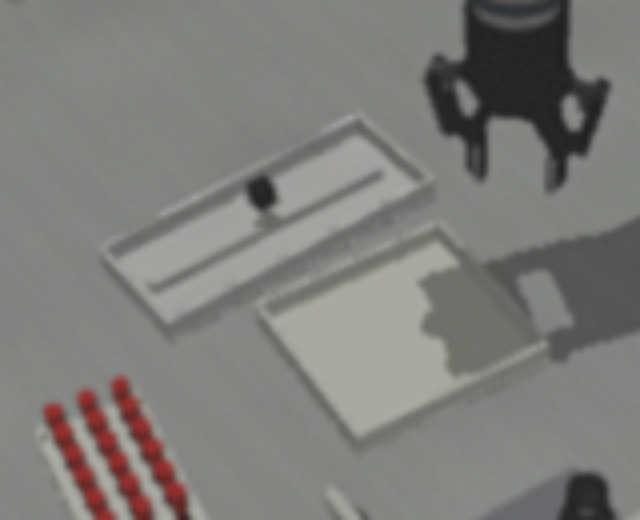

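The bar lies lengthwise in the pan with its grip up. Next is the right tube.

Call:
carry_out:
  deltas:
    - [[0.05,0.035,-0.017,0,0,0,0.1],[0.05,0.07,-0.033,0,0,0,0.2],[0.05,0.105,-0.05,0,0,0,0.3],[0.05,0.145,-0.068,0,0,0,0.4],[0.05,0.185,-0.087,0,0,0,0.5],[0.05,0.225,-0.106,0,0,0,0.6],[0.05,0.265,-0.125,0,0,0,0.7],[0.05,0.305,-0.144,0,0,0,0.722]]

```text
time: 8.53
eef_pos: [0.5322, 0.1579, 0.213]
tcp_rot: [-0.0, 1.0, -0.009, 0.001]
contact_force: [2.1, -0.2, -0.6]
finger_gap: 0.05
```

Call:
carry_out:
  deltas:
    - [[0.05,0.004,0,0,0,0,0],[0.05,0.004,0,0,0,0,0]]

```text
time: 8.7
eef_pos: [0.5367, 0.1577, 0.2127]
tcp_rot: [-0.0, 1.0, -0.005, 0.001]
contact_force: [-0.8, -0.4, 0.4]
finger_gap: 0.05
```

```bash
python3 plan.py .543,.178,.10,-.03 .543,.178,.059,-.03
```

```text
t 8.7 p [0.5367 0.1577 0.2127] F [-0.8 -0.4  0.4] gap 0.05 yaw -0.01
[ 0.006  -0.0204  0.1127] [-0.0003 -0.0014  0.02  ] rows>= 2.7
[ 0.0059 -0.0203  0.1537] [-0.0003 -0.0014  0.02  ] rows>= 3.7
```

Call:
carry_out:
  deltas:
    - [[0.05,0.006,-0.0203,0.02,0,0,0.02],[0.05,0.006,-0.0203,0.05,0,0,0.02],[0.05,0.006,-0.0203,0.08,0,0,0.02],[0.05,0.006,-0.0203,0.11,0,0,0.02],[0.05,0.006,-0.0203,0.13,0,0,0.02],[0.05,0.006,-0.0203,0.145,0,0,0.02],[0.05,0.006,-0.0203,0.153,0,0,0.02],[0.05,0.006,-0.0203,0.153,0,0,0.02]]

```text
time: 9.37
eef_pos: [0.5406, 0.1744, 0.0584]
tcp_rot: [0.001, 1.0, -0.017, -0.001]
contact_force: [-0.2, 0.5, -0.6]
finger_gap: 0.0498
```

Call:
carry_out:
  deltas:
    - [[0.0,0,0,0,0,0,0],[0.0,0,0,0,0,0,0],[0.0,0,0,0,0,0,0],[0.0,0,0,0,0,0,0],[0.0,0,0,0,0,0,0]]
  squeeze: 40

```text
time: 9.78
eef_pos: [0.5425, 0.1759, 0.0605]
tcp_rot: [-0.0, 1.0, -0.017, 0.001]
contact_force: [-0.6, -0.9, 6.4]
finger_gap: 0.0142
```

Call:
carry_out:
  deltas:
    - [[0.0,0,0,-0.01,0,0,0],[0.0,0,0,-0.03,0,0,0],[0.0,0,0,-0.05,0,0,0],[0.0,0,0,-0.075,0,0,0],[0.0,0,0,-0.1,0,0,0],[0.0,0,0,-0.12,0,0,0],[0.0,0,0,-0.13,0,0,0],[0.0,0,0,-0.13,0,0,0]]

```text
time: 10.45
eef_pos: [0.5432, 0.1764, 0.1923]
tcp_rot: [-0.001, 1.0, -0.017, 0.002]
contact_force: [-0.5, 1.2, -0.4]
finger_gap: 0.0148
```

```bash
python3 plan.py .42,-.03,.19,-.055 .463,-.19,.19,-.055; python3 - <<'E'
from m import *
c=cam('scene'); cv2.imwrite('pics/s6c.png',cv2.resize(c['img'][140:340,250:450,::-1],None,fx=3,fy=3))
E
```

```text
t 10.45 p [0.5432 0.1764 0.1923] F [-0.5  1.2 -0.4] gap 0.0148 yaw -0.0336
[-0.1162  0.2104  0.0014] [-0.0017 -0.0046  0.0214] rows>= 5.8
[-0.0679  0.3688  0.0014] [-0.0017 -0.0046  0.0214] rows>= 9.0
```

View pics/s6c.png

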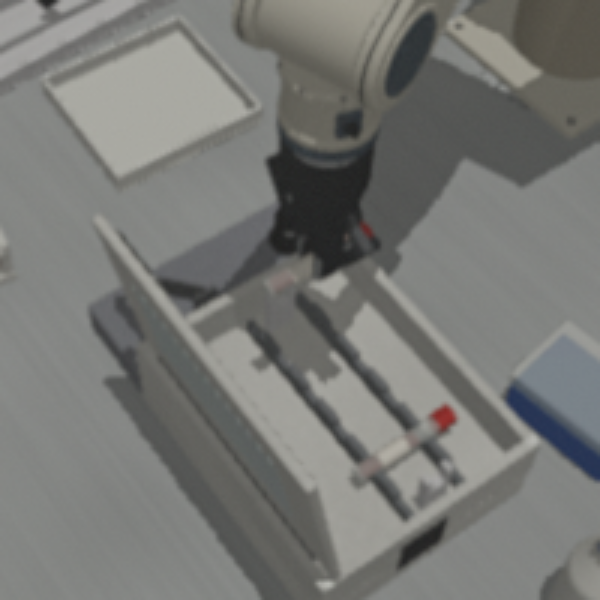

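The right tube is held level in the jaws and the left one is still in place. Carrying it to the right half of the tray.

Call:
carry_out:
  deltas:
    - [[0.0,-0.01,0.03,0,0,0,0],[0.0,-0.018,0.07,0,0,0,0],[0.0,-0.026,0.11,0,0,0,0.01],[0.0,-0.034,0.15,0,0,0,0.02],[0.0,-0.042,0.19,0,0,0,0.022],[0.0,-0.05,0.23,0,0,0,0.022],[0.0,-0.057,0.27,0,0,0,0.022],[0.0,-0.063,0.31,0,0,0,0.022]]

```text
time: 11.17
eef_pos: [0.4664, -0.1332, 0.1879]
tcp_rot: [-0.0, 1.0, -0.028, -0.001]
contact_force: [1.4, -0.1, -0.4]
finger_gap: 0.0146
```

```bash
python3 plan.py .461,-.255,.06,-.06;python3 - <<'E'
from m import *
c=cam('scene'); G=grid(c); X,Y,Z=G[...,0],G[...,1],G[...,2]; reg=(X>.25)&(X<.68)&(Y>-.6)&(Y<-.1)
for bm,a in blobs(reg&(Z>.012)&(Z<.035),2,100): print(a,rect(G,bm))
E
```

```text
t 11.17 p [ 0.4664 -0.1332  0.1879] F [ 1.4 -0.1 -0.4] gap 0.0146 yaw -0.0555
[0.0018 0.1221 0.1278] [-0.0008  0.003   0.0045] rows>= 4.2
621 [ 0.4825 -0.4027  0.2909  0.1321  2.3227]
530 [ 0.4632 -0.2161  0.1909  0.1936 86.3103]
```

Call:
carry_out:
  deltas:
    - [[0.0,0.002,0.035,0.02,0,0,0],[0.0,0.002,0.075,0.04,0,0,0],[0.0,0.002,0.105,0.07,0,0,0],[0.0,0.002,0.122,0.1,0,0,0],[0.0,0.002,0.122,0.135,0,0,0],[0.0,0.002,0.122,0.16,0,0,0],[0.0,0.002,0.122,0.17,0,0,0],[0.0,0.002,0.122,0.177,0,0,0]]

```text
time: 11.88
eef_pos: [0.4617, -0.2527, 0.0098]
tcp_rot: [-0.001, 1.0, -0.028, -0.002]
contact_force: [0.5, -0.0, -0.2]
finger_gap: 0.0146
```

Call:
carry_out:
  deltas:
    - [[0.0,0,0,0,0,0,0],[0.0,0,0,0,0,0,0]]

```text
time: 12.05
eef_pos: [0.464, -0.2536, 0.0129]
tcp_rot: [0.0, 1.0, -0.028, 0.0]
contact_force: [-0.3, 0.1, -0.0]
finger_gap: 0.0147
```

Call:
carry_out:
  deltas:
    - [[0.0,0,0,0.004,0,0,0],[0.0,0,0,0.004,0,0,0],[0.035,0,0,0.004,0,0,0],[0.035,0,0,0.004,0,0,0],[0.035,0,0,0.004,0,0,0],[0.035,0,0,-0.02,0,0,0],[0.035,0,0,-0.06,0,0,0],[0.035,0,0,-0.1,0,0,0]]

```text
time: 12.72
eef_pos: [0.4625, -0.2531, 0.1127]
tcp_rot: [-0.001, 1.0, -0.028, -0.001]
contact_force: [0.9, 0.0, -0.8]
finger_gap: 0.0353
```

Call:
carry_out:
  deltas:
    - [[0.05,0,-0.035,-0.03,0,0,0],[0.05,0.01,-0.075,-0.07,0,0,0],[0.05,0.02,-0.115,-0.08,0,0,-0.03],[0.05,0.03,-0.155,-0.08,0,0,-0.03],[0.05,0.04,-0.195,-0.08,0,0,-0.03],[0.05,0.05,-0.235,-0.08,0,0,-0.03],[0.05,0.055,-0.275,-0.08,0,0,-0.03],[0.05,0.06,-0.315,-0.08,0,0,-0.03]]

```text
time: 13.38
eef_pos: [0.5389, 0.046, 0.1931]
tcp_rot: [-0.0, 1.0, -0.013, 0.001]
contact_force: [0.9, -0.8, 0.5]
finger_gap: 0.0497
```

```bash
python3 plan.py .547,.312,.2,-.03;python3 - <<'E'
from m import *
c=cam('scene'); I=c['img'].astype(int); G=grid(c); X,Y,Z=G[...,0],G[...,1],G[...,2]; reg=(X>.25)&(X<.68)&(Y>-.6)&(Y<-.1)
for bm,a in blobs(reg&(Z>.012)&(Z<.035),2,100): print(a,rect(G,bm))
red=(I[...,0]>100)&(I[...,1]<60)&(X<.68)
for bm,a in blobs(red,4,4): print('cap',a,G[bm].mean(0).round(4))
E
```

```text
t 13.38 p [0.5389 0.046  0.1931] F [ 0.9 -0.8  0.5] gap 0.0497 yaw -0.0259
[ 0.0012 -0.2661 -0.0069] [-0.0001 -0.0013  0.0041] rows>= 6.4
646 [ 0.4823 -0.4031  0.2927  0.1312  1.8901]
403 [ 0.4658 -0.2154  0.1868  0.1906 86.2755]
cap 490 [ 0.1005 -0.9947  0.174 ]
cap 27 [0.4992 0.3157 0.0788]
cap 12 [ 0.4202 -0.2449  0.0214]
```

Call:
carry_out:
  deltas:
    - [[0.05,0.001,-0.035,0,0,0,0],[0.05,0.001,-0.075,0,0,0,0],[0.05,0.001,-0.115,0,0,0,0],[0.05,0.001,-0.155,0,0,0,0],[0.05,0.001,-0.195,0,0,0,0],[0.05,0.001,-0.235,0,0,0,0],[0.05,0.001,-0.267,0,0,0,0],[0.05,0.001,-0.267,0.01,0,0,0]]

```text
time: 14.1
eef_pos: [0.5476, 0.317, 0.1845]
tcp_rot: [-0.002, 1.0, -0.011, 0.002]
contact_force: [-0.1, 0.3, 0.4]
finger_gap: 0.0496
```

```bash
python3 plan.py .546,.3125,.059,-.03
```

```text
t 14.1 p [0.5476 0.317  0.1845] F [-0.1  0.3  0.4] gap 0.0496 yaw -0.0216
[-0.0021  0.0051  0.1255] [-0.0044 -0.0048  0.0084] rows>= 3.0
```

Call:
carry_out:
  deltas:
    - [[0.05,-0.001,0.002,0.02,0,0,0],[0.05,-0.001,0.002,0.05,0,0,0],[0.05,-0.001,0.002,0.08,0,0,0],[0.05,-0.001,0.002,0.105,0,0,0],[0.05,-0.001,0.002,0.12,0,0,0],[0.05,-0.001,0.002,0.125,0,0,0],[0.05,-0.001,0.002,0.125,0,0,0],[0.05,-0.001,0.002,0.125,0,0,0]]

```text
time: 14.77
eef_pos: [0.5457, 0.3088, 0.058]
tcp_rot: [-0.0, 1.0, -0.013, 0.0]
contact_force: [-0.2, -0.2, 0.0]
finger_gap: 0.0502
```

```bash
python3 plan.py .546,.3125,.059,-.03
```

```text
t 14.77 p [0.5457 0.3088 0.058 ] F [-0.2 -0.2  0. ] gap 0.0502 yaw -0.0259
[ 0.0002 -0.0037 -0.001 ] [-0.0003 -0.0005  0.0041] rows>= 0.1
```

Call:
carry_out:
  deltas:
    - [[0.05,0,-0.004,-0.001,0,0,0],[0.05,0,-0.004,-0.001,0,0,0],[0.0,0,-0.004,-0.001,0,0,0],[0.0,0,-0.004,-0.001,0,0,0],[0.0,0,-0.004,-0.001,0,0,0],[0.0,0,-0.004,-0.001,0,0,0],[0.0,0,-0.004,-0.001,0,0,0],[0.0,0,-0.004,-0.001,0,0,0]]

```text
time: 15.43
eef_pos: [0.5457, 0.313, 0.059]
tcp_rot: [-0.0, 1.0, -0.013, 0.0]
contact_force: [-1.7, -1.3, 6.6]
finger_gap: 0.0144
```

Call:
carry_out:
  deltas:
    - [[0.0,0,0,-0.01,0,0,0],[0.0,0,0,-0.03,0,0,0],[0.0,0,0,-0.05,0,0,0],[0.0,0,0,-0.075,0,0,0],[0.0,0,0,-0.1,0,0,0],[0.0,0,0,-0.12,0,0,0],[0.0,0,0,-0.13,0,0,0],[0.0,0,0,-0.13,0,0,0]]

```text
time: 16.1
eef_pos: [0.5467, 0.3136, 0.1913]
tcp_rot: [-0.001, 1.0, -0.013, 0.002]
contact_force: [-0.7, 0.1, -1.1]
finger_gap: 0.0145
```

Call:
carry_out:
  deltas:
    - [[0.0,-0.01,0.03,0,0,0,0],[0.0,-0.018,0.07,0,0,0,0],[0.0,-0.026,0.11,0,0,0,0.01],[0.0,-0.034,0.15,0,0,0,0.02],[0.0,-0.042,0.19,0,0,0,0.03],[0.0,-0.05,0.23,0,0,0,0.03],[0.0,-0.057,0.27,0,0,0,0.03],[0.0,-0.063,0.31,0,0,0,0.03]]

```text
time: 16.77
eef_pos: [0.4725, 0.003, 0.1872]
tcp_rot: [0.0, 1.0, -0.028, -0.001]
contact_force: [1.1, 0.3, -0.3]
finger_gap: 0.0144
```

```bash
python3 plan.py .466,-.175,.06,-.06;python3 - <<'E'
from m import *
c=cam('scene'); I=c['img'].astype(int); G=grid(c); X,Y,Z=G[...,0],G[...,1],G[...,2]; reg=(X>.25)&(X<.68)&(Y>-.6)&(Y<-.1)
for bm,a in blobs(reg&(Z>.012)&(Z<.035),2,100): print(a,rect(G,bm))
red=(I[...,0]>100)&(I[...,1]<60)&(X<.68)
for bm,a in blobs(red,4,4): print('cap',a,G[bm].mean(0).round(4))
E
```

```text
t 16.77 p [0.4725 0.003  0.1872] F [ 1.1  0.3 -0.3] gap 0.0144 yaw -0.0553
[0.0036 0.178  0.1272] [0.0001 0.0024 0.0047] rows>= 5.2
644 [ 0.4825 -0.4013  0.2907  0.1298  2.7248]
496 [ 0.4641 -0.2147  0.1894  0.193  85.623 ]
cap 490 [ 0.1002 -0.9952  0.1739]
cap 12 [ 0.42   -0.2451  0.0212]
```

Call:
carry_out:
  deltas:
    - [[0.0,0.003,0.035,0.0,0,0,0],[0.0,0.003,0.075,0.02,0,0,0],[0.0,0.003,0.115,0.04,0,0,0],[0.0,0.003,0.15,0.06,0,0,0],[0.0,0.003,0.17,0.095,0,0,0],[0.0,0.003,0.177,0.13,0,0,0],[0.0,0.003,0.177,0.16,0,0,0],[0.0,0.003,0.177,0.17,0,0,0]]

```text
time: 17.48
eef_pos: [0.4639, -0.1718, 0.0138]
tcp_rot: [-0.001, 1.0, -0.029, -0.004]
contact_force: [-1.4, 0.8, 0.5]
finger_gap: 0.0143
```

Call:
carry_out:
  deltas:
    - [[0.0,0,0,0,0,0,0],[0.0,0,0,0,0,0,0]]

```text
time: 17.65
eef_pos: [0.4672, -0.1718, 0.0182]
tcp_rot: [-0.0, 1.0, -0.028, -0.001]
contact_force: [1.6, -0.6, 0.9]
finger_gap: 0.0146
```

```bash
python3 plan.py .466,-.175,.009,-.06
```

```text
t 17.65 p [ 0.4672 -0.1718  0.0182] F [ 1.6 -0.6  0.9] gap 0.0146 yaw -0.0553
[-0.001   0.0033  0.0092] [-0.0006  0.0017  0.0047] rows>= 0.2
```

Call:
carry_out:
  deltas:
    - [[0.0,0,0,0.005,0,0,0],[0.0,0,0,0.009,0,0,0],[0.0,0,0,0.009,0,0,0],[0.035,0,0,0.009,0,0,0],[0.035,0,0,0.009,0,0,0],[0.035,0,0,0.009,0,0,0],[0.035,0,0,-0.02,0,0,0],[0.035,0,0,-0.06,0,0,0]]

```text
time: 18.32
eef_pos: [0.4652, -0.1714, 0.0767]
tcp_rot: [-0.001, 1.0, -0.028, -0.003]
contact_force: [0.3, -0.9, 0.2]
finger_gap: 0.0349
```

Call:
carry_out:
  deltas:
    - [[0.035,0,-0.01,-0.03,0,0,0],[0.035,0,-0.02,-0.06,0,0,0],[0.035,0.02,-0.05,-0.1,0,0,-0.1],[0.035,0.04,-0.08,-0.12,0,0,-0.2],[0.035,0.06,-0.11,-0.12,0,0,-0.3],[0.035,0.08,-0.14,-0.12,0,0,-0.4],[0.035,0.1,-0.17,-0.12,0,0,-0.5],[0.035,0.11,-0.2,-0.12,0,0,-0.6]]

```text
time: 18.98
eef_pos: [0.5909, 0.023, 0.1995]
tcp_rot: [0.0, 0.963, 0.271, 0.001]
contact_force: [0.7, -0.3, -0.3]
finger_gap: 0.0349
```

```bash
python3 plan.py .655,.05,.24,1.54; python3 - <<'E'
from m import *
c=cam('scene'); I=c['img'].astype(int); G=grid(c); X,Y,Z=G[...,0],G[...,1],G[...,2]; reg=(X>.25)&(X<.68)&(Y>-.6)&(Y<-.1)
for bm,a in blobs(reg&(Z>.012)&(Z<.035),2,100): print(a,rect(G,bm))
red=(I[...,0]>100)&(I[...,1]<60)&(X<.68)
for bm,a in blobs(red,4,4): print('cap',a,G[bm].mean(0).round(4))
a=c['img'][90:220,200:360,::-1]; 
t=cam('top')['img'][130:280,300:500,::-1]
cv2.imwrite('pics/s7c.png',np.vstack([cv2.resize(a,(480,390)),cv2.resize(t,(480,210))[:,:]])[:600])
E
```

```text
t 18.98 p [0.5909 0.023  0.1995] F [ 0.7 -0.3 -0.3] gap 0.0349 yaw 0.5494
[ 0.0688  0.0105 -0.0403] [ 0.0028 -0.0017 -0.9906] rows>= 1.9
490 [ 0.4972 -0.402   0.2616  0.13    2.4243]
234 [ 0.5093 -0.2172  0.1855  0.1015 86.6528]
cap 493 [ 0.1004 -0.9948  0.1736]
```

View pics/s7c.png

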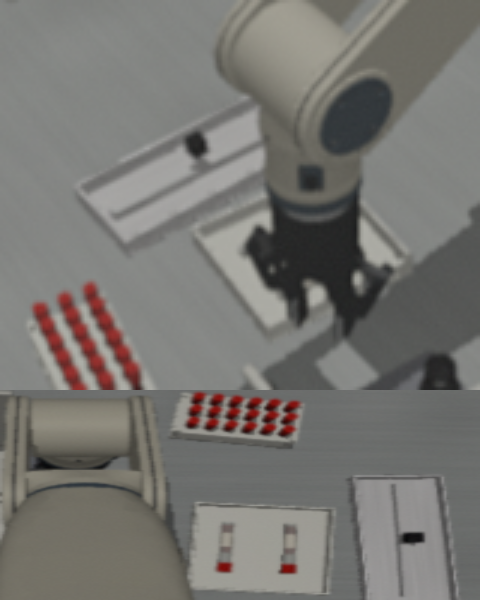

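Both tubes lie in the tray (caps at (225,567) and (288,568) in the lower panel), and the bar is in the pan. Next is the knuckle pin.

Call:
carry_out:
  deltas:
    - [[0.045,0.01,0.002,-0.025,0,0,-0.11],[0.045,0.02,0.003,-0.025,0,0,-0.22],[0.045,0.03,0.005,-0.025,0,0,-0.33],[0.045,0.04,0.007,-0.025,0,0,-0.44],[0.045,0.05,0.01,-0.025,0,0,-0.55],[0.045,0.06,0.015,-0.025,0,0,-0.66],[0.045,0.063,0.019,-0.025,0,0,-0.77],[0.045,0.063,0.019,-0.025,0,0,-0.88]]

```text
time: 19.75
eef_pos: [0.6528, 0.0368, 0.2234]
tcp_rot: [0.0, 0.756, 0.655, 0.0]
contact_force: [-0.5, 0.7, 0.1]
finger_gap: 0.0449
```

Call:
carry_out:
  deltas:
    - [[0.045,0,0,0,0,0,-0.11],[0.045,0,0,0,0,0,-0.11]]

```text
time: 19.92
eef_pos: [0.6518, 0.0369, 0.2233]
tcp_rot: [-0.0, 0.719, 0.695, -0.0]
contact_force: [-0.1, -1.1, -0.2]
finger_gap: 0.0452
```

```bash
python3 plan.py .655,.040,.139,1.54; python3 - <<'E'
from m import *
c=cam('scene'); cv2.imwrite('pics/s8c.png',cv2.resize(c['img'][150:290,250:410,::-1],None,fx=4,fy=4))
G=grid(c);I=c['img']; m=(I.max(2)<50)&(abs(G[...,0]-.655)<.03)&(abs(G[...,1]-.05)<.04)&(abs(G[...,2]-.16)<.03); print(m.sum(), np.percentile(G[m],[5,50,95],axis=0).round(4) if m.sum() else '')
E
```

```text
t 19.92 p [0.6518 0.0369 0.2233] F [-0.1 -1.1 -0.2] gap 0.0452 yaw 1.5368
[0.0032 0.0031 0.0843] [-0.0007  0.0002 -0.0032] rows>= 2.0
1 [[0.6414 0.0885 0.1419]
 [0.6414 0.0885 0.1419]
 [0.6414 0.0885 0.1419]]
```

View pics/s8c.png

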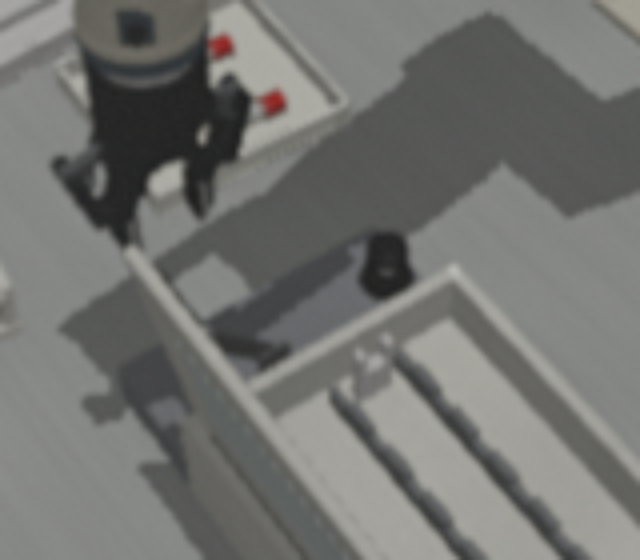

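The fingers straddle the place of the pin, which the lid hides in this view. Descending with the force watched.

Call:
carry_out:
  deltas:
    - [[0.045,0.003,0.003,0.02,0,0,0],[0.045,0.003,0.003,0.04,0,0,0],[0.045,0.003,0.003,0.055,0,0,0],[0.045,0.003,0.003,0.07,0,0,0],[0.045,0.003,0.003,0.08,0,0,0],[0.045,0.003,0.003,0.084,0,0,0],[0.045,0.003,0.003,0.084,0,0,0]]

```text
time: 20.55
eef_pos: [0.6548, 0.0403, 0.1385]
tcp_rot: [-0.001, 0.721, 0.693, -0.001]
contact_force: [-0.7, -0.5, 0.2]
finger_gap: 0.0447
```

Call:
carry_out:
  deltas:
    - [[0.0,0,0,0,0,0,0],[0.0,0,0,0,0,0,0],[0.0,0,0,0,0,0,0],[0.0,0,0,0,0,0,0],[0.0,0,0,0,0,0,0]]
  squeeze: 20

```text
time: 20.97
eef_pos: [0.657, 0.0405, 0.1409]
tcp_rot: [0.001, 0.72, 0.694, 0.001]
contact_force: [4.1, -1.4, 3.7]
finger_gap: 0.0132
```

```bash
python3 plan.py .655,.040,.139,1.54
```

```text
t 20.97 p [0.657  0.0405 0.1409] F [ 4.1 -1.4  3.7] gap 0.0132 yaw 1.5342
[-0.0005 -0.002   0.0019] [ 0.0038 -0.0001 -0.0058] rows>= 0.1
```

Gripped (gap 13 mm, pin at about x 0.657, z 0.16). This puts the stay foot at x ≈ 0.603. Computing the arc next.

```bash
python3 - <<'E'
import numpy as np
from scipy.optimize import brentq
p0=.738; r=.081
P=lambda f: np.array([r*np.sin(f),r*np.cos(f)])
# linkage check: hinge rel foot ~ (.066,0), lid pt distance L and offset angle fitted at two ends
H=np.array([.066,0.]);
ph=np.linspace(p0,-1.885,55)
for i,f in enumerate(ph[1:],1):
    if i%8==1: base=P(ph[i-1]); print('--')
    d=P(f)-base; print(round(f,3),d.round(4)*[1,-1], end=' ')
print()
# lid attach from both ends to estimate L
up0=P(p0)+.045*np.array([np.sin(p0+.12),np.cos(p0+.12)]); print('attach open rel H',up0-H,np.linalg.norm(up0-H))
u=-1.885; a=u+2.86; up1=P(u)+.045*np.array([np.sin(a),np.cos(a)]); print('attach shut',up1-H,np.linalg.norm(up1-H))
E
```

```text
--
0.689 [-0.003  -0.0026] 0.641 [-0.0061 -0.005 ] 0.592 [-0.0093 -0.0073] 0.544 [-0.0126 -0.0094] 0.495 [-0.016  -0.0113] 0.447 [-0.0195 -0.0131] 0.398 [-0.0231 -0.0147] 0.349 [-0.0268 -0.0162] --
0.301 [-0.0037 -0.0013] 0.252 [-0.0075 -0.0023] 0.204 [-0.0113 -0.0032] 0.155 [-0.0152 -0.0039] 0.107 [-0.0191 -0.0044] 0.058 [-0.023  -0.0048] 0.009 [-0.027  -0.0049] -0.039 [-0.0309 -0.0048] --
-0.088 [-0.0039  0.0002] -0.136 [-0.0078  0.0007] -0.185 [-0.0117  0.0013] -0.233 [-0.0156  0.0021] -0.282 [-0.0194  0.0031] -0.331 [-0.0231  0.0043] -0.379 [-0.0268  0.0057] -0.428 [-0.0304  0.0072] --
-0.476 [-0.0035  0.0017] -0.525 [-0.007   0.0036] -0.574 [-0.0103  0.0057] -0.622 [-0.0136  0.0079] -0.671 [-0.0167  0.0102] -0.719 [-0.0198  0.0128] -0.768 [-0.0227  0.0154] -0.816 [-0.0254  0.0182] --
-0.865 [-0.0026  0.0029] -0.914 [-0.0051  0.006 ] -0.962 [-0.0074  0.0092] -1.011 [-0.0096  0.0124] -1.059 [-0.0116  0.0158] -1.108 [-0.0135  0.0193] -1.156 [-0.0151  0.0229] -1.205 [-0.0166  0.0265] --
-1.254 [-0.0013  0.0037] -1.302 [-0.0025  0.0075] -1.351 [-0.0034  0.0113] -1.399 [-0.0042  0.0151] -1.448 [-0.0047  0.019 ] -1.496 [-0.0051  0.023 ] -1.545 [-0.0053  0.0269] -1.594 [-0.0053  0.0308] --
-1.642 [0.0002 0.0039] -1.691 [0.0006 0.0078] -1.739 [0.0011 0.0117] -1.788 [0.0019 0.0156] -1.836 [0.0028 0.0194] -1.885 [0.0039 0.0232] 
attach open rel H [0.02254171 0.0893529 ] 0.09215242566460152
attach shut [-0.10578788  0.00021876] 0.10578810742939981
```

Call:
carry_out:
  deltas:
    - [[0.0,0,-0.003,-0.0026,0,0,0],[0.0,0,-0.006,-0.005,0,0,0],[0.0,0,-0.0093,-0.0073,0,0,0],[0.0,0,-0.0126,-0.0094,0,0,0],[0.0,0,-0.016,-0.0113,0,0,0],[0.0,0,-0.0195,-0.0131,0,0,0],[0.0,0,-0.0231,-0.0147,0,0,0],[0.0,0,-0.0268,-0.0162,0,0,0]]
  squeeze: 30

```text
time: 21.63
eef_pos: [0.6321, 0.0413, 0.1575]
tcp_rot: [0.003, 0.72, 0.694, 0.003]
contact_force: [10.3, -1.6, -1.1]
finger_gap: 0.0128
```

```bash
cat > lid.py <<'E'
from m import *
c=cam('scene'); G=grid(c); I=c['img']; X,Y,Z=G[...,0],G[...,1],G[...,2]
# lid plane from points left part, above rim
m=(Z>.112)&(X>.42)&(X<.8)&(Y>.15)&(Y<.37)&(I.min(2)>80)
P=G[m]; 
H=np.array([.669-.0,.100]); d=P[:,[0,2]]-H; k=np.hypot(*d.T)<.23; d=d[k]
print('lid pts',len(d),'angle',np.median(np.arctan2(d[:,1],-d[:,0])[np.hypot(*d.T)>.1]).round(3))
E
python3 lid.py; python3 plan.py
```

```text
lid pts 2244 angle 1.692
t 21.68 p [0.6315 0.0413 0.1578] F [ 6.7 -0.5  3. ] gap 0.013 yaw 1.5343
```

Call:
carry_out:
  deltas:
    - [[0.0,0,-0.0037,-0.0013,0,0,0],[0.0,0,-0.0075,-0.0023,0,0,0],[0.0,0,-0.0113,-0.0032,0,0,0],[0.0,0,-0.0152,-0.0039,0,0,0],[0.0,0,-0.0191,-0.0044,0,0,0],[0.0,0,-0.023,-0.0048,0,0,0],[0.0,0,-0.027,-0.0049,0,0,0],[0.0,0,-0.0309,-0.0048,0,0,0]]

```text
time: 22.35
eef_pos: [0.6026, 0.0423, 0.1638]
tcp_rot: [0.004, 0.72, 0.694, 0.004]
contact_force: [7.0, -1.5, 4.0]
finger_gap: 0.0127
```

```bash
python3 lid.py; python3 plan.py
```

```text
lid pts 4069 angle 1.434
t 22.4 p [0.6012 0.0423 0.1635] F [ 5.6 -2.6 13.9] gap 0.0129 yaw 1.5344
```

Call:
carry_out:
  deltas:
    - [[0.0,0,-0.0039,0.0,0,0,0],[0.0,0,-0.0078,0.0003,0,0,0],[0.0,0,-0.0117,0.001,0,0,0],[0.0,0,-0.0156,0.0018,0,0,0],[0.0,0,-0.0194,0.003,0,0,0],[0.0,0,-0.0231,0.0043,0,0,0],[0.0,0,-0.0268,0.0057,0,0,0],[0.0,0,-0.0304,0.0072,0,0,0]]

```text
time: 23.07
eef_pos: [0.5702, 0.0435, 0.155]
tcp_rot: [0.003, 0.72, 0.694, 0.002]
contact_force: [7.2, -1.9, 3.3]
finger_gap: 0.0132
```

```bash
python3 lid.py; python3 plan.py
```

```text
lid pts 5699 angle 1.101
t 23.12 p [0.5688 0.0435 0.1545] F [ 3.4 -1.7  3.6] gap 0.013 yaw 1.5343
```

Call:
carry_out:
  deltas:
    - [[0.0,0,-0.0035,0.0017,0,0,0],[0.0,0,-0.007,0.0036,0,0,0],[0.0,0,-0.0103,0.0057,0,0,0],[0.0,0,-0.0136,0.0079,0,0,0],[0.0,0,-0.0167,0.0102,0,0,0],[0.0,0,-0.0198,0.0128,0,0,0],[0.0,0,-0.0227,0.0154,0,0,0],[0.0,0,-0.0254,0.0182,0,0,0]]

```text
time: 23.78
eef_pos: [0.5433, 0.0444, 0.1359]
tcp_rot: [0.001, 0.72, 0.694, 0.001]
contact_force: [3.9, -2.0, 3.0]
finger_gap: 0.0128
```

Call:
carry_out:
  deltas:
    - [[0.0,0,-0.0026,0.0029,0,0,0],[0.0,0,-0.0051,0.006,0,0,0],[0.0,0,-0.0074,0.0092,0,0,0],[0.0,0,-0.0096,0.0124,0,0,0],[0.0,0,-0.0116,0.0158,0,0,0],[0.0,0,-0.0135,0.0193,0,0,0],[0.0,0,-0.0151,0.0229,0,0,0],[0.0,0,-0.0166,0.0265,0,0,0]]

```text
time: 24.45
eef_pos: [0.5271, 0.045, 0.1089]
tcp_rot: [0.001, 0.72, 0.694, 0.001]
contact_force: [8.4, -4.4, 1.8]
finger_gap: 0.0127
```

```bash
python3 lid.py; python3 plan.py
```

```text
lid pts 6313 angle 0.411
t 24.5 p [0.5267 0.045  0.1082] F [ 9.1 -4.7 -2.2] gap 0.0127 yaw 1.5344
```

Call:
carry_out:
  deltas:
    - [[0.0,0,-0.0008,0.0037,0,0,0],[0.0,0,-0.0015,0.0075,0,0,0],[0.0,0,-0.0024,0.0113,0,0,0],[0.0,0,-0.0032,0.0151,0,0,0],[0.0,0,-0.0037,0.019,0,0,0],[0.0,0,-0.0041,0.023,0,0,0],[0.0,0,-0.0043,0.0269,0,0,0],[0.0,0,-0.0043,0.0308,0,0,0]]

```text
time: 25.17
eef_pos: [0.5245, 0.0451, 0.0787]
tcp_rot: [0.003, 0.72, 0.694, 0.002]
contact_force: [10.8, -5.1, 3.5]
finger_gap: 0.0126
```

```bash
python3 lid.py; python3 plan.py
```

```text
lid pts 5342 angle 0.153
t 25.22 p [0.5245 0.0451 0.0781] F [10.3 -4.7  1.5] gap 0.0127 yaw 1.5344
```

Call:
carry_out:
  deltas:
    - [[0.0,0,0.001,0.0039,0,0,0],[0.0,0,0.002,0.0078,0,0,0],[0.0,0,0.0025,0.0117,0,0,0],[0.0,0,0.0035,0.0156,0,0,0],[0.0,0,0.0045,0.0194,0,0,0],[0.0,0,0.005,0.0225,0,0,0],[0.0,0,0.005,0.0235,0,0,0],[0.0,0,0.005,0.0245,0,0,0]]

```text
time: 25.88
eef_pos: [0.5301, 0.0454, 0.0571]
tcp_rot: [0.003, 0.72, 0.694, 0.003]
contact_force: [-1.8, -4.1, 37.9]
finger_gap: 0.0124
```

```bash
python3 lid.py; python3 plan.py; python3 - <<'E'
from m import *
c=cam('scene'); G=grid(c); X,Y,Z=G[...,0],G[...,1],G[...,2]
m=(Z>.095)&(Z<.16)&(X>.45)&(X<.66)&(Y>.12)&(Y<.37); P=G[m]
k=np.linalg.lstsq(np.c_[P[:,:2]-[.55,.245],np.ones(len(P))],P[:,2],rcond=None)[0]; print('lid plane z=',k.round(4),'slope',len(P))
E
```

```text
lid pts 1535 angle 0.09
t 25.93 p [0.5299 0.0454 0.057 ] F [-0.5 -2.3 39.3] gap 0.013 yaw 1.5341
lid plane z= [0.0018 0.0007 0.1106] slope 6058
```

The lid plane fits z = 0.1106 with a slope of 0.002, so it is shut. Easing off and releasing the pin.

Call:
carry_out:
  deltas:
    - [[0.0,0,0,-0.001,0,0,0],[0.035,0,0,-0.001,0,0,0],[0.035,0,0,-0.001,0,0,0],[0.035,0,0,-0.001,0,0,0],[0.035,-0.005,0,-0.02,0,0,0],[0.035,-0.005,0,-0.05,0,0,0],[0.035,-0.005,0,-0.085,0,0,0],[0.035,-0.005,0,-0.1,0,0,0]]

```text
time: 26.65
eef_pos: [0.5263, 0.0403, 0.1555]
tcp_rot: [0.0, 0.72, 0.694, 0.0]
contact_force: [1.1, 0.6, 0.6]
finger_gap: 0.035
```

Call:
carry_out:
  deltas:
    - [[0.0,0,-0.03,0,0,0,0],[0.0,0,-0.06,0,0,0,0],[0.0,0,-0.062,0,0,0,0],[0.0,0,-0.062,0,0,0,0]]

```text
time: 26.98
eef_pos: [0.4612, 0.0426, 0.1524]
tcp_rot: [-0.001, 0.72, 0.694, -0.001]
contact_force: [0.7, 0.3, 0.9]
finger_gap: -0.0001
```

```bash
python3 plan.py .4655,.0525,.095,1.54; python3 - <<'E'
from m import *
for n in ('scene','top'):
    c=cam(n,n+'9'); G=grid(c); X,Y,Z=G[...,0],G[...,1],G[...,2]
    m=(Z>.095)&(Z<.13)&(X>.45)&(X<.66)&(Y>.12)&(Y<.37); P=G[m]
    k=np.linalg.lstsq(np.c_[P[:,:2]-[.55,.245],np.ones(len(P))],P[:,2],rcond=None)[0]; print(n,'lid plane z=',k.round(4),len(P))
cv2.imwrite('pics/s9c.png',cv2.resize(cam('scene')['img'][90:350,200:480,::-1],None,fx=2.3,fy=2.3))
E
```

```text
t 26.98 p [0.4612 0.0426 0.1524] F [0.7 0.3 0.9] gap -0.0001 yaw 1.5345
[0.0101 0.0041 0.0574] [-0.0037  0.0002 -0.0055] rows>= 1.4
scene lid plane z= [0.0014 0.0005 0.1106] 6073
top lid plane z= [0.0052 0.0005 0.1097] 5908
```

View pics/s9c.png

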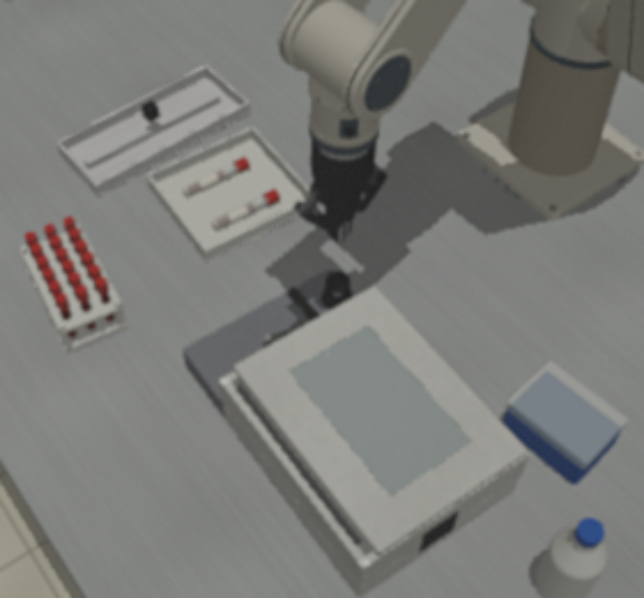

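The lid is shut, both tubes are in the tray and the bar is in the pan. Pressing the plunger next.

Call:
carry_out:
  deltas:
    - [[0.0,0.01,0.004,0.02,0,0,0],[0.0,0.01,0.004,0.045,0,0,0],[0.0,0.01,0.004,0.06,0,0,0],[0.0,0.01,0.004,0.068,0,0,0],[0.0,0.01,0.004,0.074,0,0,0],[0.0,0.01,0.004,0.08,0,0,0],[0.0,0.01,0.004,0.084,0,0,0],[0.0,0.01,0.004,0.084,0,0,0]]

```text
time: 27.8
eef_pos: [0.4684, 0.0523, 0.0692]
tcp_rot: [-0.0, 0.72, 0.694, -0.0]
contact_force: [-3.2, 0.2, 6.9]
finger_gap: 0.0001
```

Call:
carry_out:
  deltas:
    - [[0.0,0,0,0.001,0,0,0],[0.0,0,0,0.002,0,0,0],[0.0,0,0,0.002,0,0,0],[0.0,0,0,0.002,0,0,0]]

```text
time: 28.13
eef_pos: [0.4685, 0.0524, 0.0686]
tcp_rot: [0.0, 0.72, 0.694, 0.0]
contact_force: [-6.1, 0.7, 17.2]
finger_gap: 0.0
```

17 N at z 0.0686, so it is at the stop. Releasing and checking.

Call:
carry_out:
  deltas:
    - [[0.0,0,0,0.002,0,0,0],[0.0,0,0,-0.005,0,0,0],[0.0,0,0,-0.015,0,0,0],[0.0,0,0,-0.03,0,0,0],[0.0,0,0,-0.06,0,0,0],[0.0,0,-0.03,-0.1,0,0,0],[0.0,0,-0.06,-0.13,0,0,0],[0.0,0,-0.06,-0.13,0,0,0]]

```text
time: 28.8
eef_pos: [0.4072, 0.0546, 0.2009]
tcp_rot: [0.001, 0.72, 0.694, 0.002]
contact_force: [0.1, -0.6, 0.3]
finger_gap: 0.0002
```

Call:
carry_out:
  deltas:
    - [[0.0,-0.035,0,-0.01,0,0,0],[0.0,-0.07,0,-0.01,0,0,0],[0.0,-0.1,0,-0.01,0,0,0],[0.0,-0.1,0,-0.01,0,0,0],[0.0,-0.1,0,-0.01,0,0,0]]

```text
time: 29.22
eef_pos: [0.4053, -0.0466, 0.2075]
tcp_rot: [0.0, 0.721, 0.693, 0.0]
contact_force: [0.2, 1.1, 0.1]
finger_gap: 0.0002
```

```bash
python3 plan.py; python3 - <<'E'
from m import *
for n in ('scene','top'):
    c=cam(n,n+'10'); G=grid(c); I=c['img'].astype(int); X,Y,Z=G[...,0],G[...,1],G[...,2]
    m=(Z>.095)&(Z<.13)&(X>.45)&(X<.66)&(Y>.12)&(Y<.37); P=G[m]
    k=np.linalg.lstsq(np.c_[P[:,:2]-[.55,.245],np.ones(len(P))],P[:,2],rcond=None)[0]; print(n,'lid plane z=',k.round(4),len(P))
    d=(I.max(2)<50)&(np.hypot(X-.4665,Y-.0525)<.012)&(Z<.1); print('plunger z',d.sum(),np.median(Z[d]).round(4))
    red=(I[...,0]>100)&(I[...,1]<60)&(X<.68)&(Y>-.4)
    for bm,a in blobs(red,4,4): print('cap',a,G[bm].mean(0).round(4))
    reg=(X>.25)&(X<.68)&(Y>-.6)&(Y<-.1)
    for bm,a in blobs(reg&(Z>.012)&(Z<.035),2,100): print(a,rect(G,bm))
    dk=(I.max(2)<45)&(abs(Y+.4)<.06)&(X>.4)&(X<.6)&(Z<.1); print('grip',dk.sum(),np.median(G[dk],0).round(4))
    if n=='top': cv2.imwrite('pics/t10c.png',cv2.resize(c['img'][110:310,180:520,::-1],None,fx=2.3,fy=2.3))
E
```

```text
t 29.22 p [ 0.4053 -0.0466  0.2075] F [0.2 1.1 0.1] gap 0.0002 yaw 1.5308
scene lid plane z= [ 2.100e-03 -1.000e-04  1.107e-01] 6081
plunger z 47 0.0811
cap 12 [ 0.42   -0.2452  0.0212]
656 [ 0.4826 -0.4028  0.2918  0.1315  1.8473]
588 [ 0.4636 -0.2147  0.1876  0.193  86.7662]
grip 26 [ 0.4881 -0.395   0.0609]
top lid plane z= [0.0052 0.0006 0.1097] 6067
plunger z 54 0.0829
cap 30 [ 0.4152 -0.2395  0.0677]
644 [ 0.483  -0.4011  0.2904  0.1242  2.8105]
337 [ 0.4632 -0.2157  0.1808  0.1891 86.2429]
grip 51 [ 0.4839 -0.3974  0.0631]
```

View pics/t10c.png

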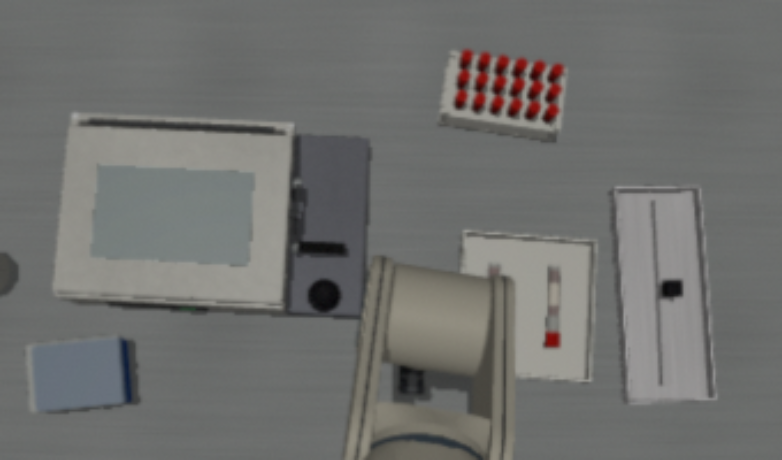

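The lid is shut, the plunger is back up (top at z 0.082) and the bar stands upright in the pan with its grip at (0.485, -0.397). The tray is unmoved, and the bystanders show no sign of having moved. Handing in.

```bash
python3 -c "
from plant import bot; print(bot.finish_job())"
```

```text
the job is handed in; nothing more can be done
None
```

The job is handed in at 29 s on the robot's clock; no verdict was reported. I lifted the bar out and laid it lengthwise in the pan, grip up. There were only two tubes, and both went into the tray. I then broke the stay by its knuckle, lowered the lid along the stay's arc, and pressed and released the plunger.

Last checks:
- **Lid:** shut, with its plane level to about 0.002 rad in the scene view and 0.005 rad in the top view.
- **Plunger:** pressed to its stop at 17 N, 14.4 mm down, and back up with its top measured at z 0.081 and 0.083 m in the two views.
- **Bar:** grip within about 5 to 8 mm of the pan's centre.
- **Tubes:** both were seen in the tray after the lid was shut. In the final top view the arm partly hid one of them.
- **Bystanders:** they looked unmoved in the pictures; I did not measure their positions.
- **Arm:** clear of everything, with contact force near zero.

One reading disagreed: the last top-view cap height (0.068 m) came from the cap blob under or beside the arm. The scene view put that cap at 0.021 m, so I took the top reading as spurious.

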